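Shift the gated selector lever of a leak-test valve to the third slot

ROBOT

A 7-joint arm with a two-finger parallel gripper is mounted at the origin on a cart in front of the work surface, level with it; the furniture and walls round the work are solid. World frame = base frame: x ahead of the robot, y to its left, z up, the work surface at z = 0. Lengths are in m, angles in rad, forces in N, time in s.
With the tool pointing down it reaches from about 0.4 to 0.925 m from the base axis. Payload 4.1 kg.
Tool frame: the origin (TCP) lies on the mounting face of the last link; the fingertips stand 173 mm ahead of it and the grasp point (between the pads) lies 155 mm ahead of it; z points along the fingers, y is the line along which they close (so a half turn about z gives the same grasp; the last joint's range is limited). The gripper opens to 85 mm and grips with 20 to 120 N. Pads are 22 mm wide; open, the fingers measure 114 mm over their backs; the gripper's body (76 mm by 85 mm) begins 54 mm behind the grasp point. The pads swing forward as they close: fully open they stand 13 mm farther back than shut.
Start: joints at [-1.242, 0.398, 0.045, 1.537, -0.019, 1.207, -0.051], TCP at [0.27, 0.591, 0.405] pointing down, gripper open.
Joint ranges: [-2.82, 2.82], [-0.49, 2.23], [-1.37, 1.46], [0, 2.46], [-1.36, 4.5], [0.23, 2], [-2.94, 2.94]. Speed limits (rad/s): [2.57, 2.57, 3.14, 3.14, 3.14, 3.14, 3.14].

INTERFACE

Orientations are given as a unit quaternion [x, y, z, w].
In Python, from workcell import env, eyes gives the robot as it stands (env), with the cameras (eyes).
- The arm moves only by the shell command python3 shift.py FILE [OPENING] [FORCE], which reads ROWS from the file FILE. ROWS is 1 to 8 rows, parted by a bar, with the numbers parted by spaces; each row has 6 numbers: dx, dy, dz in a scale on which 1.0 is 0.75 m, then a rotation vector rx, ry, rz in a scale on which 1.0 is 2 pi rad; each row is the pose to reach, as a shift and turn from the pose commanded when the command began, along the tool's axes at that moment; what a row does not reach only later rows make up. A row lasts 1/12 s, in which the tool goes at most 0.0417 m and 0.125 rad, less where a joint would pass 70% of its speed; a pose out of reach is approached as far as the arm can. OPENING is the opening from 0.0 (shut) to 1.0 (fully open), set as the command begins (- or left out keeps the last). The fingers move at their own pace and stop on an object; FORCE is the grip in N (left out, the last holds). Time passes only in rows, so rows that do not move let the fingers close. It prints the time, the measured TCP pose, the force, the opening and the grip force at its end. Shift and turn numbers lie between -1 and 1, and a call with a number outside is refused. Input that does not fit is refused with a message, and nothing moves.
- env.get_obs(): the state, without advancing time (a new reading comes with each control period).
- eyes.get_image(name): name is "scene" or "top" or "wrist"; returns the picture (400x640x3 uint8, red, green, blue); there is no depth.
- eyes.calibration(name): a dict with "K" (3x3 intrinsics, pixels), "xyz" and "attitude" of the camera in the world; the wrist camera has in their place "hand_eye" (4x4, takes a point from camera to tool coordinates, whose origin is the TCP and whose axes are the flange's). Camera axes: x right, y down, z forward; pixel columns grow to the right and rows downward; lengths in m; the calibration is good to about 2 mm. A picture is of the moment at which its call begins: read the wrist's pose just before it. calibration takes no time and is no camera call.
- env.close_job(): hands the job in; it is judged then, once.
The state is a dict: "clock": time; "joint_pos": joint angles; "qvel": joint speeds; "tau": joint torques, N m; "tcp_pos": TCP position; "eef_rot": TCP orientation; "ft_force": force on the tool from outside, world axes, zero at the start; "torque": the same for the moment, N m; "gripper_width": opening from 0.0 (shut) to 1.0 (fully open); "grasp_force": force on a finger pad.
Only numpy, scipy, OpenCV 4.12 (cv2) and the standard library are available. Lean on these libraries where they do the work, as an engineer would, in place of code of your own. Each camera call takes 0.05 s, during which the arm holds its last target. There are 200 camera calls.

TASK

The leak test goes on to the third outlet: using the fingertips only to push, move the ball-headed lever of the selector valve along the left-hand leg of its H-shaped gate into the cross channel, across to the right-hand leg, then forward, away from the robot, fully home into the third slot (far right, the one marked with three dots). On the way it must not go down into the fourth slot (near right). Push it gently without pinching or forcing it, leave it standing in the third slot, and leave the things round the stand where they are.

Things in the scene. Friction and masses are not known exactly. Their poses are not given: they have to be found in the camera images.
- gate_centre (a point): Centre of the top face of the level steel gate plate (92 x 88 x 5 mm), 135.5 mm above the trolley top, on four posts over a grey cast valve. Axes: x forward (away from the robot, turned up to 0.35 rad either way), y left, z up. Four screw heads near the corners stand 4 mm above the plate. The H is cut through the plate, symmetrical about this point.
- gate_plate: The gate plate; origin 2.5 mm below gate_centre, same axes. H cut-out: two legs along x, centred on y = +14 mm (left) and -14 mm (right), 14 mm wide, x from -24 to +24 mm; cross channel 16 mm wide (x -8 to +8). First slot = far half of the left leg, second = near left, third = far right, fourth = near right; one to four dark dots beyond the slot ends.
- knob_centre (a point): Centre of the lever's black ball knob, 36 mm in diameter, 135 mm above the pivot on a 10 mm steel stem; the knob moves about 2.1 times as far as the stem in the gate, and the gate's metal stops the stem. Friction holds the lever wherever it is left (no spring or detent); 2 to 4 N at the knob moves it. It starts anywhere along the left leg, from deep in the first slot to deep in the second.
- cross_left (a point): Where the knob's centre stands when the lever is at the left end of the cross channel: (0, +28, +64) mm in the axes of gate_centre. The lever passes along the cross channel while the knob is within 6 mm of x = 0.
- cross_right (a point): Where the knob's centre stands when the lever is at the right end of the cross channel: (0, -28, +64) mm in the axes of gate_centre. In the legs the knob has 4 mm of sideways play.
- third_home (a point): Where the knob's centre stands when the lever is fully home in the third slot: (+37, -27, +59) mm in the axes of gate_centre. First slot likewise at (+37, +27, +59); second and fourth at x = -37.
- shift_lever (a joint): Fore-and-aft angle of the lever (rad): 0 in the cross channel, positive forward (away from the robot); 0.278 fully home in the first or third slot, -0.278 in the second or fourth. The stem passes along the cross channel at angles within 0.045 of 0.
- select_yoke (a joint): Sideways angle of the lever (rad): about -0.21 in the left leg, 0 in the middle of the cross channel, +0.21 in the right leg (0.03 of play either way).
- test_stand: The whole stand, bolted down: base plate 216 x 230 x 10 mm, valve, tubes, test block, gauge. Origin on the trolley top below gate_centre, same axes. The fixed gold-coloured block (211 x 44 x 44 mm, along x) lies 135 mm to the right, its top 54 mm above the trolley; a pressure gauge on it reaches 127 mm above the trolley.
- oil_bottle: Squeeze oil bottle with needle spout, 41 mm wide, 110 mm high, standing loose left of the stand; origin at the centre of its underside. Leave alone.
- plug_gauge: Double-ended plug gauge, 98 mm long, 25 mm thick, lying loose at the near left of the stand; origin at the centre of its underside. Leave alone.
- screw_plug: Brass screw plug, 19 mm wide, 21 mm high, standing loose on the base plate in front of the valve; origin at the centre of its underside. Leave alone.

How it is judged:
On the way:
1. the lever has come across: it stands in the right-hand leg, level with the cross channel (value of joint select_yoke above 0.15 rad and value of joint shift_lever between -0.12 and 0.12 rad), for 0.05 s.
At the end, for the whole second after the job is handed in: The lever rests fully home in the third slot (shift_lever over 0.24 of its full 0.278 rad, so the knob within about 5 mm of its stop; select_yoke over 0.15), at rest and let go; oil bottle, plug gauge and screw plug within 15 mm of where they stood, the bottle and the plug upright (value of joint shift_lever above 0.24 rad and value of joint select_yoke above 0.15 rad and velocity of joint shift_lever between -0.05 and 0.05 rad/s and distance of each of oil_bottle, plug_gauge, screw_plug from where it was at the start of the episode below 0.015 m and angle between each of oil_bottle, screw_plug's own z axis and vertical below 0.2 rad); the robot touches nothing.
It fails at once if the lever goes down into the fourth slot (near right): knob over 16 mm nearer than the cross channel in the right-hand leg (value of joint select_yoke above 0.1 rad and value of joint shift_lever below -0.12 rad).
It fails at once if the lever is pinched or forced: more than 30 N between the fingers and the lever (contact force between the fingers and shift_lever above 30 N).
It fails at once if a thing beside the stand is lifted or knocked away (over 30 mm) (distance of any of oil_bottle, plug_gauge, screw_plug from where it was at the start of the episode above 0.03 m).
It also fails if it takes over 45 s, if anything falls off the work surface, if the arm or the gripper's body presses on something with over 40 N, if the wrist force passes 120 N, or if a joint passes its speed limit or range.

## Working session

There is one attempt and no reset: what is moved stays moved. The work goes in short steps, Python scripts to look and compute and a shell command to move; the robot and the scene stay as the last step left them, time stands still between calls to the robot, and variables do not carry over. Pictures are saved under pics/ and viewed, at most 10 in all, crops included, and the job is handed in when it is done.

```bash
ls; mkdir -p pics; python3 - <<'E'
from workcell import env, eyes
import cv2,numpy as np
o=env.get_obs();print({k:np.round(v,3) for k,v in o.items()})
for n in("scene","top","wrist"):
    c=eyes.calibration(n);print(n,{k:np.round(v,4).tolist() for k,v in c.items()})
    cv2.imwrite(f"pics/{n}0.png",eyes.get_image(n)[:,:,::-1])
E
```

```text
pics
shift.py
workcell.py
{'clock': np.float64(0.0), 'joint_pos': array([-1.242,  0.399,  0.045,  1.538, -0.019,  1.207, -0.051]), 'qvel': array([0.   , 0.   , 0.001, 0.001, 0.   , 0.001, 0.   ]), 'tau': array([-1.0000e-03, -4.7513e+01,  1.3640e+00, -2.5422e+01,  1.1000e-02,
        1.0000e-02,  0.0000e+00]), 'tcp_pos': array([0.27 , 0.591, 0.404]), 'eef_rot': array([ 0.212,  0.977, -0.001, -0.   ]), 'ft_force': array([-0.168, -1.146, -0.221]), 'torque': array([ 0.042, -0.026,  0.01 ]), 'grasp_force': np.float64(0.0), 'gripper_width': np.float64(1.001)}
scene {'K': [[457.341, 0.0, 313.2406], [0.0, 457.341, 201.0624], [0.0, 0.0, 1.0]], 'xyz': [0.0752, -0.5909, 0.4873], 'attitude': [0.8027, -0.2499, 0.152, -0.5198]}
top {'K': [[394.7146, 0.0, 315.6939], [0.0, 394.7146, 202.7255], [0.0, 0.0, 1.0]], 'xyz': [0.4139, 0.079, 0.9712], 'attitude': [0.7091, -0.7029, 0.0341, -0.0442]}
wrist {'K': [[282.4098, 0.0, 317.4422], [0.0, 282.4098, 194.9403], [0.0, 0.0, 1.0]], 'hand_eye': [[-0.0009, -0.9641, -0.2654, 0.0685], [1.0, -0.001, 0.0001, -0.0001], [-0.0003, -0.2654, 0.9641, 0.031], [0.0, 0.0, 0.0, 1.0]]}
```

View pics/top0.png

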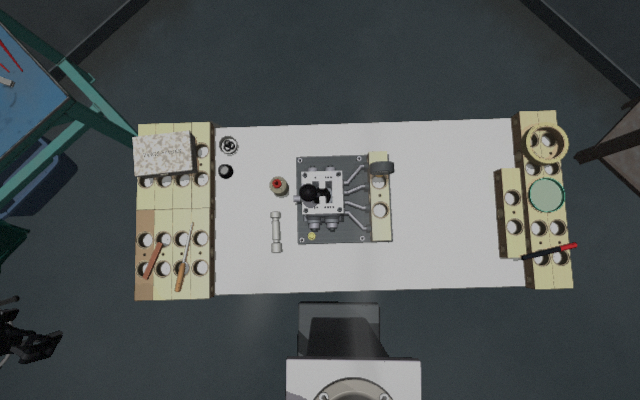

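View pics/scene0.png

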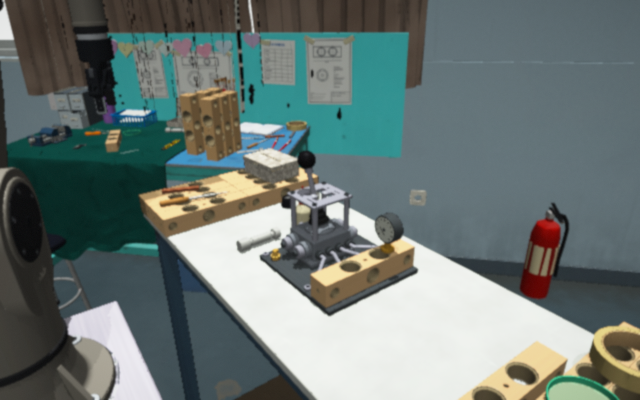

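The top view shows the stand near (325,195) and the knob near (307,193). The scene view shows the knob at (306,159). I'll zoom in and measure.

```bash
python3 - <<'E'
import cv2,numpy as np
a=cv2.imread("pics/top0.png")[150:250,260:400]
b=cv2.imread("pics/scene0.png")[140:260,250:390]
a=cv2.resize(a,None,fx=5,fy=5,interpolation=cv2.INTER_CUBIC)[:500]
cv2.imwrite("pics/topz.png",a)
E
cat > h.py <<'E'
import numpy as np,cv2
from workcell import env, eyes
from scipy.spatial.transform import Rotation as R
def cam(n):
    c=eyes.calibration(n);K=np.array(c["K"])
    if n=="wrist":
        o=env.get_obs();q=R.from_quat(o["eef_rot"]).as_matrix();H=np.array(c["hand_eye"])
        return K,q@H[:3,:3],q@H[:3,3]+o["tcp_pos"]
    return K,None,np.array(c["xyz"]),c["attitude"]
def ray(n,uv):
    if n=="wrist":K,M,p=cam(n)
    else:
        K,_,p,q=cam(n);M=R.from_quat(q).as_matrix()
    d=M@np.linalg.solve(K,[uv[0],uv[1],1.]);return p,d/np.linalg.norm(d)
def plane(n,uv,z):
    p,d=ray(n,uv);return p+d*(z-p[2])/d[2]
def tri(rs):
    A=sum(np.eye(3)-np.outer(d,d) for p,d in rs);b=sum((np.eye(3)-np.outer(d,d))@p for p,d in rs)
    x=np.linalg.solve(A,b);return x,[np.linalg.norm(np.cross(x-p,d)) for p,d in rs]
def proj(n,X):
    if n=="wrist":K,M,p=cam(n)
    else:
        K,_,p,q=cam(n);M=R.from_quat(q).as_matrix()
    v=K@(M.T@(np.array(X)-p));return v[:2]/v[2]
def snap(n,f):
    im=eyes.get_image(n)[:,:,::-1].copy();cv2.imwrite(f"pics/{f}.png",im);return im
E
python3 - <<'E'
from h import *
print(plane("top",(307,193),.2),plane("top",(323,193),.1355))
print(tri([ray("top",(307,193)),ray("scene",(306,159))]))
E
```

```text
[0.51881882 0.10787318 0.2       ] [0.52785177 0.07609677 0.1355    ]
(array([0.52088193, 0.10671706, 0.19960808]), [np.float64(0.002314825080869554), np.float64(0.0023148250808697163)])
```

View pics/topz.png

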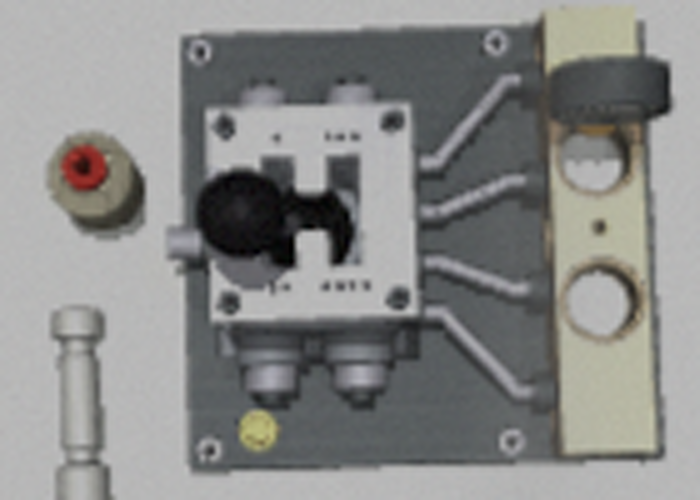

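Zoomed, the plate's screws lie near (225,125), (393,121), (398,297), (230,303), and the knob at (240,213). That puts the lever on the left, near the cross channel and slightly nearer than it.

```bash
python3 - <<'E'
from h import *
S=[(225,125),(393,121),(398,297),(230,303)]
P=np.array([plane("top",(260+(u-2)/5,150+(v-2)/5),.1395) for u,v in S]);c=P.mean(0)
f=P[0]+P[1]-P[2]-P[3];l=P[0]+P[3]-P[1]-P[2]
print(P.round(4),c,np.arctan2(f[1],f[0]),np.arctan2(-l[0],l[1]),f/2,l/2)
im=cv2.imread("pics/top0.png");g=im.max(2)
def blob(im,x0,y0,x1,y1,t=45):
    m=(im.max(2)<t).astype(np.uint8);w=np.zeros_like(m);w[y0:y1,x0:x1]=m[y0:y1,x0:x1]
    cs,_=cv2.findContours(w,0,2);k=max(cs,key=cv2.contourArea);return cv2.minEnclosingCircle(k)
kt=(260+(240-2)/5,150+(213-2)/5);print(kt,blob(im,299,184,316,202))
s=cv2.imread("pics/scene0.png");ks=blob(s,292,145,322,172,60);print(ks)
K,e=tri([ray("top",kt),ray("scene",ks[0])]);print(K,e)
o=env.get_obs();print(R.from_quat(o["eef_rot"]).as_matrix().round(3))
for a in(0,):
  yaw=np.arctan2(f[1]-l[0],f[0]+l[1]);d=K-c;print(yaw,np.cos(yaw)*d[0]+np.sin(yaw)*d[1],-np.sin(yaw)*d[0]+np.cos(yaw)*d[1])
E
```

```text
[[0.5667 0.1157 0.1395]
 [0.5689 0.044  0.1395]
 [0.4934 0.0416 0.1395]
 [0.4903 0.1127 0.1395]] [0.52983866 0.07849025 0.1395    ] 0.03582540487417802 0.03759509779027092 [0.07595553 0.0027223  0.        ] [-0.00268641  0.07142259  0.        ]
(307.6, 192.2) ((307.9905700683594, 193.9339599609375), 9.95303726196289)
((305.0, 159.0), 10.000100135803223)
[0.52076515 0.10651551 0.19994216] [np.float64(0.0003874596565197069), np.float64(0.0003874596565195872)]
[[-0.91   0.415 -0.001]
 [ 0.415  0.91  -0.001]
 [-0.    -0.001 -1.   ]]
0.03668306464797449 -0.008039588317094252 0.028339177521714425
```

Measured: gate centre ≈ (0.530, 0.0785), yaw 0.037, knob at gate (-8, +28, +64). The tool needs to turn -0.464 about its own z so its y lies along the gate's y. I'll move in and shut the fingers on the way.

Units first: shifts go in shares of 0.75 m and turns go in shares of 2 pi rad. So -0.229 m / 0.75 = -0.3053, -0.193 m / 0.75 = -0.2573, -0.232 rad / 6.2832 = -0.0369.

```bash
T="";echo '-0.032 -0.0387 0 0 0 -0.0048 | -0.064 -0.076 0 0 0 -0.0095 | -0.096 -0.1147 0 0 0 -0.0143 | -0.128 -0.152 0 0 0 -0.0191 | -0.16 -0.1907 0 0 0 -0.0239 | -0.1933 -0.2293 -0.0067 0 0 -0.0286 | -0.2267 -0.2667 -0.0133 0 0 -0.0334 | -0.2573 -0.3053 -0.02 0 0 -0.0369' > mv.in && python3 shift.py mv.in 0 20; python3 - <<'E'
from h import *
o=env.get_obs();M=R.from_quat(o["eef_rot"]).as_matrix();print(M.round(3));print(M.T@(np.array([.432,.015,.434])-o["tcp_pos"]))
E
```

```text
clock: 0.82
tcp_pos: [0.3506, 0.3009, 0.4197]
eef_rot: [0.097, 0.995, -0.0, -0.0]
ft_force: [0.3, 0.7, -0.4]
gripper_width: 0.002
grasp_force: 0.0
[[-0.981  0.193 -0.   ]
 [ 0.193  0.981 -0.   ]
 [ 0.    -0.    -1.   ]]
[-0.13516142 -0.26476276 -0.01428996]
```

Converted, -0.265 m / 0.75 = -0.3533, -0.233 m / 0.75 = -0.3107, -0.232 rad / 6.2832 = -0.0369.

```bash
echo '-0.0227 -0.044 -0.0027 0 0 -0.0048 | -0.0453 -0.088 -0.0053 0 0 -0.0095 | -0.068 -0.132 -0.008 0 0 -0.0143 | -0.0907 -0.176 -0.0107 0 0 -0.0191 | -0.1133 -0.22 -0.0133 0 0 -0.0239 | -0.136 -0.2667 -0.016 0 0 -0.0286 | -0.1587 -0.3107 -0.0187 0 0 -0.0334 | -0.18 -0.3533 -0.0187 0 0 -0.0369' > mv.in && python3 shift.py mv.in; echo '0 0 0 0 0 0 | 0 0 0 0 0 0' > mv.in && python3 shift.py mv.in; python3 - <<'E'
from h import *
o=env.get_obs();M=R.from_quat(o["eef_rot"]).as_matrix();print(M.round(3))
im=snap("wrist","w1")
print(proj("wrist",[.5208,.1065,.2]),proj("wrist",[.5298,.0785,.1355]))
E
```

```text
clock: 1.48
tcp_pos: [0.4312, 0.0146, 0.4341]
eef_rot: [-0.019, 1.0, 0.0, 0.001]
ft_force: [0.6, -0.0, -0.9]
gripper_width: 0.002
grasp_force: 0.0
clock: 1.65
tcp_pos: [0.4312, 0.0148, 0.4337]
eef_rot: [-0.015, 1.0, 0.0, -0.0]
ft_force: [0.3, 0.3, -1.0]
gripper_width: 0.001
grasp_force: 0.0
[[-1.    -0.031 -0.   ]
 [-0.031  1.     0.   ]
 [ 0.     0.    -1.   ]]
[419.56067967 315.47354812] [371.37652453 281.13458811]
```

View pics/w1.png

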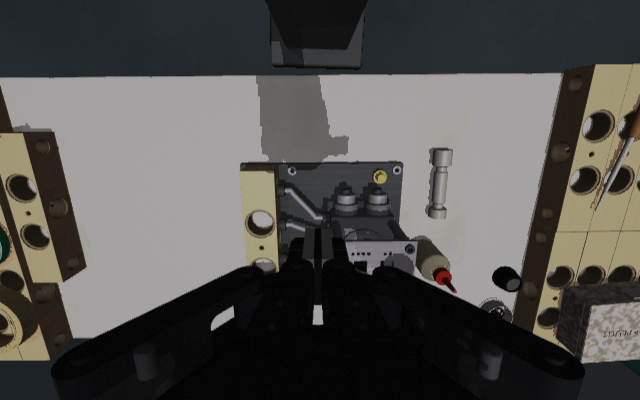

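The picture is upside down (up = toward the robot) and the shut fingers hide the knob at (420,315). The plate's near edge shows at (385,245). I'll look again with the camera right above the gate.

Converted, -0.17 m / 0.75 = -0.2267, -0.14 m / 0.75 = -0.1867, -0.006 rad / 6.2832 = -0.001.

```bash
echo '-0.0467 0.0187 0 0 0 0 | -0.0933 0.04 0 0 0 0 | -0.14 0.06 0 0 0 0 | -0.1867 0.08 0 0 0 0 | -0.2267 0.0867 0 0 0 -0.001 | -0.2267 0.0867 0 0 0 -0.001 | -0.2267 0.0867 0 0 0 -0.001' > mv.in && python3 shift.py mv.in; python3 - <<'E'
from h import *
im=snap("wrist","w2")
for n,p in dict(k=[.5208,.1065,.2],c=[.5298,.0785,.1355]).items(): print(n,proj("wrist",p))
E
```

```text
clock: 2.28
tcp_pos: [0.5991, 0.0907, 0.432]
eef_rot: [-0.023, 1.0, -0.0, -0.001]
ft_force: [0.1, -0.7, -0.8]
gripper_width: 0.003
grasp_force: 0.0
k [346.66431874 105.55700894]
c [308.16374495 117.52746927]
```

View pics/w2.png

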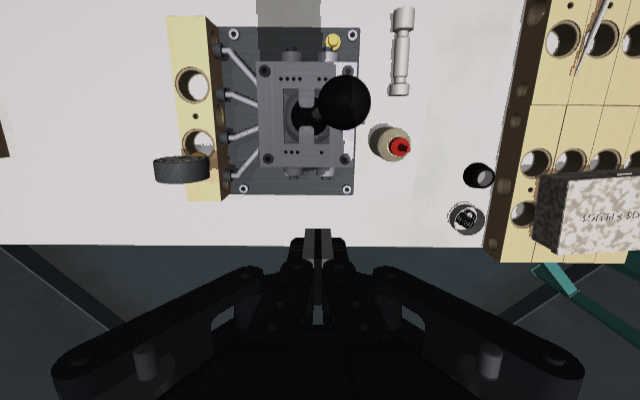

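The plate and knob are clear here. The knob is at about (345,103), r 26. The screw heads are at (266,71), (267,154) and (331,153). I'll refine with this view.

```bash
python3 - <<'E'
from h import *
im=cv2.imread("pics/w2.png")
m=(im.max(2)<28).astype(np.uint8);w=np.zeros_like(m);w[60:140,322:380]=m[60:140,322:380]
w=cv2.morphologyEx(w,cv2.MORPH_OPEN,np.ones((9,9),np.uint8));cs,_=cv2.findContours(w,0,2)
k=cv2.minEnclosingCircle(max(cs,key=cv2.contourArea));print(k)
K3=tri([ray("wrist",k[0]),ray("top",(307.8,192.5)),ray("scene",(305,159))]);print(K3,plane("wrist",k[0],.1995))
P=[plane("wrist",s,.1395) for s in((266,71),(267,154),(331,153))];print(np.array(P).round(4))
c=(P[0]+P[2])/2;v=P[1]-P[0];u=P[2]-P[1];print("c",c,np.arctan2(v[1],v[0]),np.arctan2(-u[0],u[1]))
o=env.get_obs();print(o["tcp_pos"],o["eef_rot"])
E
```

```text
((341.3148193359375, 102.68518829345703), 28.764371871948242)
(array([0.51954007, 0.10440571, 0.20080409]), [np.float64(0.0017756843229458721), np.float64(0.0018785238889045522), np.float64(0.0002819782472692037)]) [0.51907233 0.10277341 0.1995    ]
[[0.4928 0.0411 0.1395]
 [0.564  0.0417 0.1395]
 [0.5605 0.1008 0.1395]]
c [0.52666615 0.07095168 0.1395    ] 0.008639109934888641 0.05908482195412949
[0.59821601 0.08946557 0.43258081] [-2.22085249e-02  9.99752449e-01 -2.06208920e-04 -1.33384113e-03]
```

```bash
python3 - <<'E'
import cv2
a=cv2.imread("pics/w2.png")[50:190,230:390]
a=cv2.convertScaleAbs(a,alpha=1.8,beta=20)
cv2.imwrite("pics/w2z.png",cv2.resize(a,None,fx=4,fy=4,interpolation=cv2.INTER_CUBIC))
E
```

```text
(no output)
```

View pics/w2z.png

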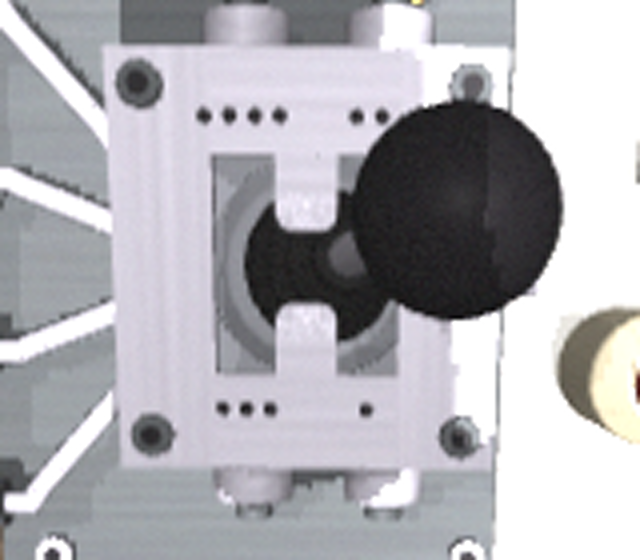

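The enhanced view shows all four screws, at (139,82), (152,434), (459,437), (471,84) in the crop. The knob is at (458,209) and the stem shows in the cross channel near (350,250). I'll recompute.

```bash
python3 - <<'E'
from h import *
px=lambda u,v:(230+(u-1.5)/4,50+(v-1.5)/4)
P=np.array([plane("wrist",px(*s),.1395) for s in((139,82),(152,434),(459,437),(471,84))]);c=P.mean(0)
f=P[1]+P[2]-P[0]-P[3];l=P[3]+P[2]-P[0]-P[1];y=np.arctan2(f[1]-l[0],f[0]+l[1])
k=px(458,209)
K=plane("wrist",k,.1995)
print(c,y,f/2,l/2,K,tri([ray("wrist",k),ray("top",(307.8,192.5)),ray("scene",(305,159))]))
d=K-c;print(np.cos(y)*d[0]+np.sin(y)*d[1],-np.sin(y)*d[0]+np.cos(y)*d[1])
# knob height from wrist radius check
print(282.4*0.018/(27)) 
E
```

```text
[0.52872126 0.07660879 0.1395    ] 0.03505471653113495 [0.07577625 0.00260254 0.        ] [-0.00255505  0.07129298  0.        ] [0.51846486 0.10465124 0.1995    ] (array([0.51944842, 0.10519219, 0.20069822]), [np.float64(0.0011208662930300563), np.float64(0.0011229094329309138), np.float64(0.0007852591475502475)])
-0.009267276463918346 0.028384686055666738
0.1882666666666666
```

Converted, 0.144 m / 0.75 = 0.192, 0.036 m / 0.75 = 0.048.

```bash
cat > rel.py <<'E'
from h import *
o=env.get_obs();C=np.array([.529,.0775,.1355]);y=.036
d=o["tcp_pos"]-C;M=R.from_quat(o["eef_rot"]).as_matrix()
print("tip in gate mm",(1000*np.array([np.cos(y)*d[0]+np.sin(y)*d[1],-np.sin(y)*d[0]+np.cos(y)*d[1],d[2]-.173])).round(1),"tool yaw err",round(float(np.arctan2(-M[0,1],M[1,1])-y),4))
E
echo '0.048 0.0067 0 0 0 0 | 0.096 0.0133 0 0 0 0 | 0.144 0.02 0 0 0 0 | 0.192 0.0253 0 0 0 0 | 0.192 0.0253 0.0333 0 0 0 | 0.192 0.0253 0.0667 0 0 0 | 0.192 0.0253 0.0933 0 0 0 | 0.192 0.0253 0.0933 0 0 0' > mv.in && python3 shift.py mv.in; echo '0 0 0 0 0 0 | 0 0 0 0 0 0 | 0 0 0 0 0 0' > mv.in && python3 shift.py mv.in; python3 rel.py
```

```text
clock: 3.0
tcp_pos: [0.4505, 0.1003, 0.3607]
eef_rot: [-0.022, 1.0, -0.001, -0.004]
ft_force: [-0.5, -0.3, -0.6]
gripper_width: 0.002
grasp_force: 0.0
clock: 3.25
tcp_pos: [0.4544, 0.1009, 0.3652]
eef_rot: [-0.021, 1.0, 0.001, 0.001]
ft_force: [-0.1, 0.3, 0.7]
gripper_width: -0.001
grasp_force: 0.0
tip in gate mm [-73.7  26.   56.7] tool yaw err 0.0062
```

Converted, -0.042 m / 0.75 = -0.056, -0.04 m / 0.75 = -0.0533.

```bash
echo '-0.02 0.0027 0 0 0 0 | -0.0373 0.0027 0 0 0 0 | -0.0427 0.0027 0 0 0 0 | -0.0453 0.0027 0 0 0 0 | -0.048 0.0027 0 0 0 0 | -0.0507 0.0027 0 0 0 0 | -0.0533 0.0027 0 0 0 0 | -0.056 0.0027 0 0 0 0' > mv.in && python3 shift.py mv.in; python3 rel.py;echo '-0.0013 0 0 0 0 0 | -0.0033 0 0 0 0 0 | -0.0033 0 0 0 0 0 | -0.0033 0 0 0 0 0' > mv.in && python3 shift.py mv.in; python3 rel.py
cat > knob.py <<'E'
from h import *
import sys
z=float(sys.argv[1]) if len(sys.argv)>1 else .1995
def b(im,c,r,t):
    m=(im.max(2)<t).astype(np.uint8);w=np.zeros_like(m);x,y=map(int,c);w[y-r:y+r,x-r:x+r]=m[y-r:y+r,x-r:x+r]
    n,l,s,cc=cv2.connectedComponentsWithStats(w);i=1+s[1:,4].argmax();return s[i],cc[i]
im=snap("top",sys.argv[2]);sc=snap("scene",sys.argv[2]+"s")
E
python3 knob.py .2 t3; python3 - <<'E'
import cv2,numpy as np
a=cv2.imread("pics/t3.png")[150:250,270:370];b=cv2.imread("pics/t3s.png")[130:230,260:360]
cv2.imwrite("pics/c3.png",np.hstack([cv2.resize(cv2.convertScaleAbs(x,alpha=1.5,beta=20),(400,400),interpolation=2) for x in(a,b)]))
E
```

```text
clock: 3.92
tcp_pos: [0.4953, 0.1046, 0.3637]
eef_rot: [-0.021, 1.0, 0.0, -0.001]
ft_force: [-3.0, 0.4, 2.2]
gripper_width: -0.002
grasp_force: 1.2
tip in gate mm [-32.7  28.3  55.2] tool yaw err 0.0064
clock: 4.25
tcp_pos: [0.4983, 0.1048, 0.3637]
eef_rot: [-0.021, 1.0, 0.0, -0.0]
ft_force: [-1.7, 0.3, 1.0]
gripper_width: -0.0
grasp_force: 1.0
tip in gate mm [-29.7  28.3  55.2] tool yaw err 0.0063
```

View pics/c3.png

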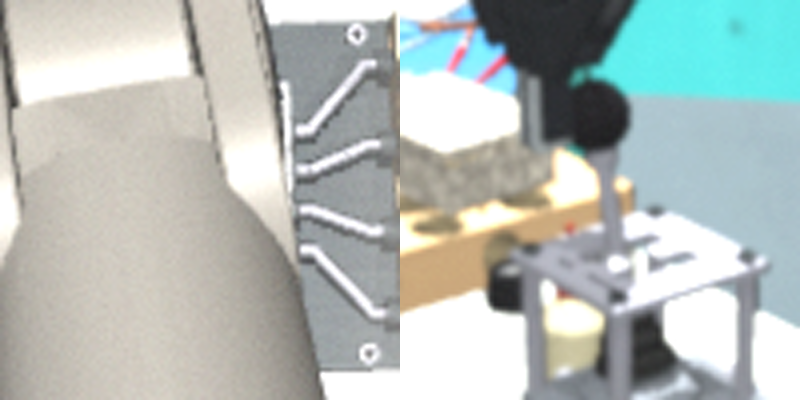

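The top view is blocked by the arm. In the scene view the finger touches the knob, which is at crop (600,115), scene pixel about (310,158.7).

```bash
cat > sk.py <<'E'
from h import *
import sys
C=np.array([.529,.0775,.1355]);y=.036
def g(u,v,z=.1995):
    d=plane("scene",(u,v),z)-C;return 1000*np.array([np.cos(y)*d[0]+np.sin(y)*d[1],-np.sin(y)*d[0]+np.cos(y)*d[1]]).round(4)
def gy(u,v,Y): # intersect with gate y=Y (m)
    p,d=ray("scene",(u,v));n=np.array([-np.sin(y),np.cos(y),0]);t=(Y-n@(p-C))/(n@d);q=p+t*d-C
    return 1000*np.array([np.cos(y)*q[0]+np.sin(y)*q[1],q[2]]).round(4)
E
python3 - <<'E'
from sk import *
print(g(305,159),g(309.7,158.6),gy(305,159,.028),gy(309.7,158.6,.028))
E
```

```text
[-6.1 30.2] [ 2.3 26.5] [-7.6 64.9] [ 3.4 63.4]
```

The knob is about level with the channel, x ≈ 0–3 mm. I'll back off and go round to its left side.

Converted, 0.055 m / 0.75 = 0.0733, 0.035 m / 0.75 = 0.0467.

```bash
echo '0.0267 0 0 0 0 0 | 0.0467 0.0133 0 0 0 0 | 0.0467 0.0533 0 0 0 0 | 0.0333 0.0733 0 0 0 0 | -0.0133 0.0733 0 0 0 0 | -0.04 0.0733 0 0 0 0 | -0.04 0.0733 0 0 0 0 | -0.04 0.0733 0 0 0 0' > mv.in && python3 shift.py mv.in; python3 rel.py; python3 - <<'E'
from sk import *
im=snap("scene","s4");c=im[130:230,250:390]
t=snap("top","t4");
cv2.imwrite("pics/c4.png",np.hstack([cv2.resize(c,(560,400),interpolation=2),cv2.resize(t[150:250,290:350],(240,400),interpolation=2)]))
E
```

```text
clock: 5.02
tcp_pos: [0.5269, 0.1609, 0.3634]
eef_rot: [-0.021, 1.0, -0.0, 0.0]
ft_force: [-1.0, 0.6, -0.6]
gripper_width: 0.001
grasp_force: 0.0
tip in gate mm [ 0.9 83.4 54.9] tool yaw err 0.0055
```

View pics/c4.png

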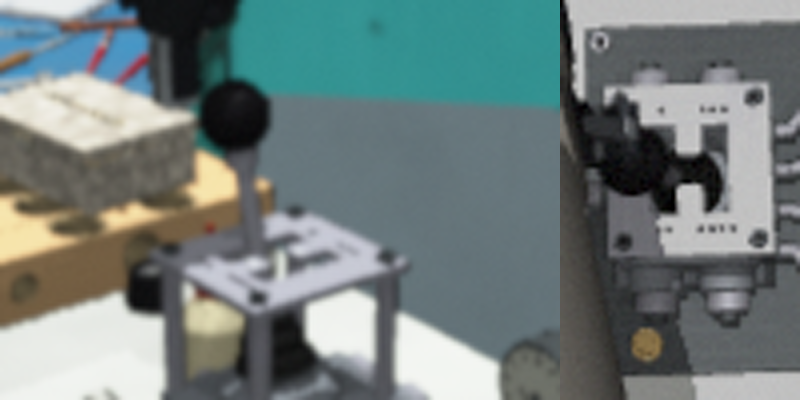

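The knob is at top pixel about (308.6,190) and scene pixel about (308.5,158.7). I'll measure the displacement by numbers.

```bash
python3 - <<'E'
from sk import *
def b(f,x0,y0,x1,y1,t,k):
    im=cv2.imread(f"pics/{f}.png")[y0:y1,x0:x1];im=cv2.resize(im,None,fx=4,fy=4,interpolation=2)
    m=cv2.morphologyEx((im.max(2)<t).astype(np.uint8),cv2.MORPH_OPEN,cv2.getStructuringElement(2,(k,k)))
    cs,_=cv2.findContours(m,0,2);c=max(cs,key=cv2.contourArea);(u,v),r=cv2.minEnclosingCircle(c);M=cv2.moments(c)
    return np.round([x0+(M['m10']/M['m00']-1.5)/4,y0+(M['m01']/M['m00']-1.5)/4,r/4],2)
for f in("scene0","s4"):
    p=b(f,290,146,326,170,75,21);print(p,gy(p[0],p[1],.028))
for f in("top0","t4"):
    p=b(f,298,178,320,204,45,41);q=plane("top",p[:2],.1995);print(p,q)
im=cv2.imread("pics/t4.png")
E
```

```text
[303.86 157.32  13.6 ] [-10.1  68.9]
[305.3  156.6   15.04] [-6.8 69.6]Traceback (most recent call last):
  File "<stdin>", line 10, in <module>
  File "<stdin>", line 5, in b
ValueError: max() iterable argument is empty
```

```bash
python3 - <<'E'
from sk import *
def h(f,x0,y0,x1,y1,r):
    g=cv2.cvtColor(cv2.imread(f"pics/{f}.png")[y0:y1,x0:x1],6);g=cv2.resize(g,None,fx=6,fy=6,interpolation=2)
    c=cv2.HoughCircles(g,cv2.HOUGH_GRADIENT_ALT,1,30,param1=100,param2=.3,minRadius=int(r*5),maxRadius=int(r*7.2))
    return [] if c is None else [np.round([x0+(a[0]-2.5)/6,y0+(a[1]-2.5)/6,a[2]/6],2) for a in c[0][:2]]
for f in("scene0","t3s","s4"):
    for p in h(f,285,140,335,180,8.7): print(f,p,gy(p[0],p[1],.028))
for f in("top0","t4"):
    for p in h(f,285,170,340,215,9): print(f,p,plane("top",p[:2],.1995))
E
```

```text
scene0 [305.08 159.42   9.54] [-7.4 64.1]
t3s [308.08 157.92   8.83] [-0.4 65.5]
s4 [307.92 158.75   9.02] [-0.8 64. ]
top0 [307.58 192.08   9.02] [0.52072772 0.10676855 0.1995    ]
top0 [321.75 196.25   8.88] [0.5126484  0.07873671 0.1995    ]
```

Converted, -0.034 m / 0.75 = -0.0453, -0.031 m / 0.75 = -0.0413.

```bash
echo '0 -0.0133 0 0 0 0 | 0 -0.024 0 0 0 0 | 0 -0.0293 0 0 0 0 | 0 -0.0333 0 0 0 0 | 0 -0.0373 0 0 0 0 | 0 -0.0413 0 0 0 0 | 0 -0.0453 0 0 0 0' > mv.in && python3 shift.py mv.in; python3 rel.py
```

```text
clock: 5.7
tcp_pos: [0.5277, 0.1277, 0.3644]
eef_rot: [-0.022, 1.0, 0.001, 0.001]
ft_force: [0.9, 2.3, 2.8]
gripper_width: 0.001
grasp_force: 1.6
tip in gate mm [ 0.5 50.2 55.9] tool yaw err 0.0075
```

Contact at about 2 N and the knob is moving across the channel. I'll keep going.

Converted, -0.015 m / 0.75 = -0.02, -0.012 m / 0.75 = -0.016.

```bash
echo '0 -0.004 0 0 0 0 | 0 -0.008 0 0 0 0 | 0 -0.012 0 0 0 0 | 0 -0.016 0 0 0 0 | 0 -0.02 0 0 0 0' > mv.in && python3 shift.py mv.in; python3 rel.py;  python3 - <<'E'
from sk import *
im=snap("scene","s5")
g=cv2.resize(cv2.cvtColor(im[135:190,285:345],6),None,fx=6,fy=6,interpolation=2)
c=cv2.HoughCircles(g,cv2.HOUGH_GRADIENT_ALT,1,30,param1=100,param2=.3,minRadius=45,maxRadius=68)
if c is not None:
  for a in c[0]: p=(285+(a[0]-2.5)/6,135+(a[1]-2.5)/6);print(p,a[2]/6,g.shape and globals()['g'].shape)
  from sk import g as G;print(G(*p,.2015))
E
```

```text
clock: 6.12
tcp_pos: [0.5281, 0.1115, 0.3636]
eef_rot: [-0.021, 1.0, -0.0, 0.0]
ft_force: [0.1, 1.9, 2.4]
gripper_width: -0.003
grasp_force: 1.2
tip in gate mm [ 0.4 34.  55.1] tool yaw err 0.0061
(np.float32(316.41666), np.float32(160.91667)) 9.651821 (330, 360)
[1.1 3.2]
```

The knob is mid-channel at gate (1, 3) mm. I'll finish the crossing.

Converted, -0.023 m / 0.75 = -0.0307, -0.021 m / 0.75 = -0.028.

```bash
echo '0 -0.004 0 0 0 0 | 0 -0.008 0 0 0 0 | 0 -0.012 0 0 0 0 | 0 -0.016 0 0 0 0 | 0 -0.02 0 0 0 0 | 0 -0.024 0 0 0 0 | 0 -0.028 0 0 0 0 | 0 -0.0307 0 0 0 0' > mv.in && python3 shift.py mv.in; echo '0 -0.0027 0 0 0 0 | 0 -0.0053 0 0 0 0 | 0 -0.008 0 0 0 0 | 0 -0.008 0 0 0 0' > mv.in && python3 shift.py mv.in; python3 rel.py;  python3 - <<'E'
from sk import *
im=snap("scene","s6")
q=cv2.resize(cv2.cvtColor(im[135:190,295:365],6),None,fx=6,fy=6,interpolation=2)
c=cv2.HoughCircles(q,cv2.HOUGH_GRADIENT_ALT,1,30,param1=100,param2=.3,minRadius=45,maxRadius=70)
if c is not None:
  for a in c[0]: p=(295+(a[0]-2.5)/6,135+(a[1]-2.5)/6);print(p,a[2]/6,g(*p,.1995))
E
```

```text
clock: 6.83
tcp_pos: [0.529, 0.0884, 0.3636]
eef_rot: [-0.021, 1.0, -0.0, -0.0]
ft_force: [0.6, 0.8, 1.8]
gripper_width: -0.003
grasp_force: 0.9
clock: 7.17
tcp_pos: [0.5292, 0.0824, 0.3635]
eef_rot: [-0.021, 1.0, -0.0, -0.0]
ft_force: [-0.7, 0.5, 0.5]
gripper_width: -0.004
grasp_force: 0.5
tip in gate mm [ 0.4  4.9 55. ] tool yaw err 0.0057
(np.float32(325.91666), np.float32(165.91667)) 9.752073 [  1.8 -25.2]
(np.float32(308.58334), np.float32(176.58333)) 10.312133 [-54.2 -49. ]
```

The knob is now at about gate (2, -26), in the right leg level with the channel. I'll go round behind it.

Converted, 0.07 m / 0.75 = 0.0933, 0.065 m / 0.75 = 0.0867.

```bash
echo '0 -0.002 0 0 0 0 | 0 -0.002 0 0 0 0 | 0 0.0333 0 0 0 0 | 0.04 0.04 0 0 0 0 | 0.0867 0.0333 0 0 0 0 | 0.0933 -0.0107 0 0 0 0 | 0.0933 -0.044 0 0 0 0 | 0.0933 -0.044 0 0 0 0' > mv.in && python3 shift.py mv.in; echo '0 0 0 0 0 -0.001 | 0 0 0 0 0 -0.001' > mv.in && python3 shift.py mv.in; python3 rel.py;  python3 - <<'E'
from sk import *
im=snap("scene","s7");c=im[130:230,250:390];t=snap("top","t7")
cv2.imwrite("pics/c7.png",np.hstack([cv2.resize(c,(560,400),interpolation=2),cv2.resize(t[150:250,290:350],(240,400),interpolation=2)]))
E
```

```text
clock: 7.88
tcp_pos: [0.46, 0.0416, 0.3638]
eef_rot: [-0.018, 1.0, -0.001, -0.0]
ft_force: [-0.4, 0.3, 0.8]
gripper_width: 0.002
grasp_force: 0.0
clock: 8.05
tcp_pos: [0.4609, 0.0472, 0.3637]
eef_rot: [-0.024, 1.0, 0.0, 0.0]
ft_force: [0.4, -0.1, -0.4]
gripper_width: 0.002
grasp_force: 0.0
tip in gate mm [-69.2 -27.8  55.2] tool yaw err 0.0123
```

View pics/c7.png

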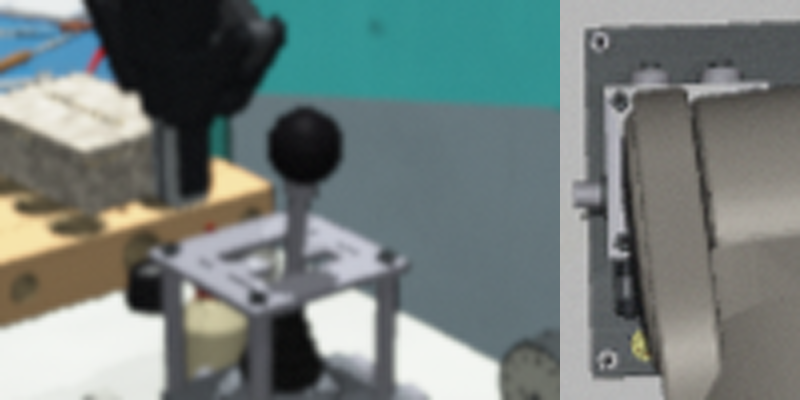

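The lever stands in the right leg (knob at scene crop (305,145)) and the finger is behind it. Now I'll push forward, a little lower since the knob dips.

Converted, -0.053 m / 0.75 = -0.0707, -0.05 m / 0.75 = -0.0667, 0.012 rad / 6.2832 = 0.0019.

```bash
echo '-0.0267 0 0.004 0 0 0.0019 | -0.0453 0 0.008 0 0 0.0019 | -0.0507 0 0.008 0 0 0.0019 | -0.0547 0 0.008 0 0 0.0019 | -0.0587 0 0.008 0 0 0.0019 | -0.0627 0 0.008 0 0 0.0019 | -0.0667 0 0.008 0 0 0.0019 | -0.0707 0 0.008 0 0 0.0019' > mv.in && python3 shift.py mv.in; python3 rel.py; echo '-0.004 0 0 0 0 0 | -0.008 0 0 0 0 0 | -0.012 0 0 0 0 0 | -0.016 0 0 0 0 0 | -0.02 0 0 0 0 0 | -0.02 0 0 0 0 0' > mv.in && python3 shift.py mv.in; python3 rel.py
```

```text
clock: 8.82
tcp_pos: [0.5136, 0.0497, 0.3578]
eef_rot: [-0.018, 1.0, 0.0, -0.0]
ft_force: [-1.6, 0.7, 1.8]
gripper_width: -0.0
grasp_force: 1.0
tip in gate mm [-16.4 -27.2  49.3] tool yaw err 0.0005
clock: 9.32
tcp_pos: [0.5293, 0.0502, 0.3576]
eef_rot: [-0.018, 1.0, -0.0, 0.0]
ft_force: [-1.6, 1.7, 0.4]
gripper_width: -0.0
grasp_force: 0.5
tip in gate mm [ -0.7 -27.3  49.1] tool yaw err 0.0002
```

Converted, -0.006 m / 0.75 = -0.008, -0.0045 m / 0.75 = -0.006.

```bash
echo '-0.002 0 0 0 0 0 | -0.004 0 0 0 0 0 | -0.006 0 0 0 0 0 | -0.008 0 0 0 0 0 | -0.008 0 0 0 0 0' > mv.in && python3 shift.py mv.in; echo '-0.0009 0 0 0 0 0 | -0.0019 0 0 0 0 0 | -0.0027 0 0 0 0 0 | -0.0027 0 0 0 0 0' > mv.in && python3 shift.py mv.in; python3 rel.py
```

```text
clock: 9.73
tcp_pos: [0.5347, 0.0504, 0.3574]
eef_rot: [-0.018, 1.0, -0.0, -0.0]
ft_force: [-1.4, 0.6, -1.4]
gripper_width: -0.001
grasp_force: 0.8
clock: 10.07
tcp_pos: [0.5367, 0.0503, 0.3576]
eef_rot: [-0.018, 1.0, -0.0, -0.0]
ft_force: [-1.1, 1.2, -1.5]
gripper_width: 0.001
grasp_force: 0.9
tip in gate mm [  6.8 -27.4  49.1] tool yaw err 0.0001
```

Not yet at the stop, so I'll go on in 0.7 mm steps until the force rises.

Converted, -0.0014 m / 0.75 = -0.0019, -0.0007 m / 0.75 = -0.0009.

```bash
for i in 1 ; do echo '-0.0009 0 0 0 0 0 | -0.0019 0 0 0 0 0 | -0.0019 0 0 0 0 0' > mv.in && python3 shift.py mv.in; echo '-0.0009 0 0 0 0 0 | -0.0019 0 0 0 0 0 | -0.0019 0 0 0 0 0' > mv.in && python3 shift.py mv.in; done | grep -E "tcp|ft|grasp"; python3 rel.py
```

```text
tcp_pos: [0.5382, 0.0504, 0.3577]
ft_force: [-1.8, 0.2, -1.7]
grasp_force: 0.9
tcp_pos: [0.5395, 0.0505, 0.3576]
ft_force: [-2.4, -0.3, -1.5]
grasp_force: 1.0
tip in gate mm [  9.5 -27.4  49.1] tool yaw err 0.0002
```

Converted, -0.0014 m / 0.75 = -0.0019, -0.0007 m / 0.75 = -0.0009.

```bash
echo '-0.0009 0 0 0 0 0 | -0.0019 0 0 0 0 0 | -0.0019 0 0 0 0 0' > mv.in && python3 shift.py mv.in | grep -E "tcp|ft|grasp"; echo '-0.0009 0 0 0 0 0 | -0.0019 0 0 0 0 0 | -0.0019 0 0 0 0 0' > mv.in && python3 shift.py mv.in | grep -E "tcp|ft|grasp"; python3 - <<'E'
from sk import *
im=snap("scene","s8")
q=cv2.resize(cv2.cvtColor(im[135:200,305:375],6),None,fx=6,fy=6,interpolation=2)
c=cv2.HoughCircles(q,cv2.HOUGH_GRADIENT_ALT,1,30,param1=100,param2=.3,minRadius=45,maxRadius=70)
if c is not None:
  for a in c[0]: p=(305+(a[0]-2.5)/6,135+(a[1]-2.5)/6);print(p,a[2]/6,g(*p,.1945),gy(*p,-.027))
E
```

```text
tcp_pos: [0.5406, 0.0505, 0.3575]
ft_force: [-3.6, -0.1, -1.1]
grasp_force: 2.1
tcp_pos: [0.5415, 0.0505, 0.3574]
ft_force: [-6.4, -1.0, 1.6]
grasp_force: 3.3
(np.float32(342.58334), np.float32(163.58333)) 9.158535 [ 42.4 -23.7] [39.7 60.5]
```

The force has risen to 6.4 N with the knob at x ≈ 38–40 mm, so it is on the stop. I'll back off and check.

Converted, 0.12 m / 0.75 = 0.16, 0.11 m / 0.75 = 0.1467.

```bash
echo '0.0133 0 0 0 0 0 | 0.0533 0 0 0 0 0 | 0.1067 0 0 0 0 0 | 0.1467 0 -0.0267 0 0 0 | 0.16 0 -0.0667 0 0 0 | 0.16 0 -0.1067 0 0 0 | 0.16 0 -0.1067 0 0 0 | 0.16 0 -0.1067 0 0 0' > mv.in && python3 shift.py mv.in; echo '0 -0.0533 0 0 0 0 | 0 -0.1067 0 0 0 0 | 0 -0.16 0 0 0 0 | 0 -0.2133 0 0 0 0 | 0 -0.2667 0 0 0 0 | 0 -0.2667 0 0 0 0 | 0 -0.2667 0 0 0 0' > mv.in && python3 shift.py mv.in; python3 - <<'E'
from sk import *
im=snap("scene","s9");c=im[130:230,250:390];t=snap("top","t9")
cv2.imwrite("pics/c9.png",np.hstack([cv2.resize(c,(420,300),interpolation=2),cv2.resize(t[150:250,260:380],(360,300),interpolation=2)]))
E
```

```text
clock: 11.78
tcp_pos: [0.4233, 0.0463, 0.4403]
eef_rot: [-0.018, 1.0, 0.002, 0.004]
ft_force: [0.1, -0.1, -0.3]
gripper_width: -0.001
grasp_force: 0.0
clock: 12.37
tcp_pos: [0.4293, -0.1559, 0.4371]
eef_rot: [-0.015, 1.0, -0.001, 0.0]
ft_force: [0.2, 0.1, -0.1]
gripper_width: -0.001
grasp_force: 0.0
```

View pics/c9.png

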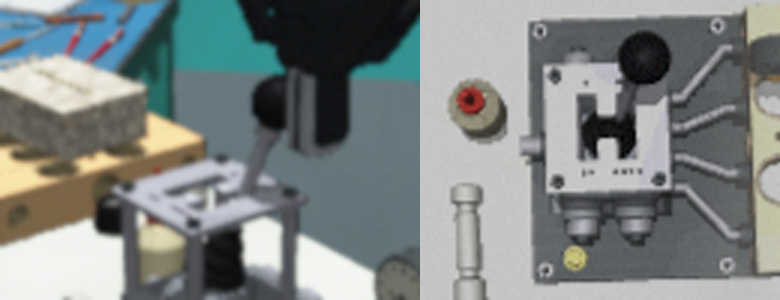

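The lever stands in the far-right slot, with the knob at top pixel about (334.5,169). The bottle, gauge and plug haven't moved. One last check on the number.

```bash
python3 - <<'E'
from sk import *
d=plane("top",(334.4,169.0),.1945)-C;print(1000*d, 1000*(np.cos(y)*d[0]+np.sin(y)*d[1]))
print(env.close_job())
E
```

```text
[ 39.36094338 -23.60343333  59.        ] 38.485900172287735
the job is handed in; nothing more can be done
None
```

The lever stands fully home in the third slot: I measured the knob at x ≈ 38 mm against its 37 mm stop. The fingers are clear of it, the things round the stand look unmoved in the last top view, and the job is handed in, though the hand-in returned no verdict.

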